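# Unload a cable plug from the clamshell test fixture

### The arm

A 6-joint arm with a two-finger parallel gripper is mounted at the origin on a cart in front of the work surface, level with it; the furniture and walls round the work are solid. World frame = base frame: x ahead of the robot, y to its left, z up, the work surface at z = 0. Lengths are in m, angles in rad, forces in N, time in s.
With the tool pointing down it reaches from about 0.35 to 0.975 m from the base axis. Payload 4.9 kg.
Tool frame: the origin (TCP) lies midway between the tips of the shut fingers; the grasp point (between the pads) lies 19 mm behind it; z points along the fingers, y is the line along which they close (so a half turn about z gives the same grasp; the last joint's range is limited). The gripper opens to 85 mm and grips with 20 to 120 N. Pads are 22 mm wide; open, the fingers measure 114 mm over their backs; the gripper's body (76 mm by 85 mm) begins 54 mm behind the grasp point. The pads swing forward as they close: fully open they stand 13 mm farther back than shut.
Start: joints at [1.19, 0.053, 1.613, -0, 1.476, -0.119], TCP at [0.162, 0.604, 0.231] pointing down, gripper open.
Joint ranges: [-3.01, 3.01], [-1.01, 2.22], [0.06, 2.58], [-1.02, 4.17], [0.09, 2.62], [-3.14, 3.14]. Speed limits (rad/s): [2.57, 2.57, 3.14, 3.14, 3.14, 3.14].

### API

Orientations are given as a rotation vector (axis times angle).
In Python, from station import ctrl, optics, job gives the robot as it stands.
- The arm moves only by the shell command python3 -m jog 'ROWS' [OPENING] [FORCE]. ROWS is JSON, a list of rows, each a list of 2 entries, a list of its own where there are three numbers: the shift along the tool's x, y, z in m, then the turn, a rotation vector about the tool's x, y, z in rad. A call has 1 to 5 rows; each row is the pose to reach, as a shift and turn from the pose commanded when the call began, along the tool's axes at that moment; what a row does not reach only later rows make up. A row lasts 1/10 s, in which the tool goes at most 50 mm and 8.59 degrees, less where a joint would pass 70% of its speed; a pose out of reach is approached as far as the arm can. A call with a gripper value outside its range is refused whole. OPENING is the opening, from 0 (shut) to 1 (fully open), set as the call begins (- or left out, the last holds). The fingers move at their own pace and stop on an object; FORCE is the grip in N (left out, the last holds). Time passes only in rows, so rows that repeat a pose let the fingers close. It gives the time, the measured TCP pose, the force, the opening and the grip force at its end, in the units of the state.
- ctrl.get_obs(): the state, without advancing time (a new reading comes with each control period).
- optics.get_image(name): name is "side" or "top"; returns a dict with "image" (480x640x3 uint8, blue, green, red), "fx", "fy", "cx", "cy" (pixels), "rvec" (rotation vector, rad) and "tvec" (3), from world to camera coordinates, as OpenCV has them. Camera axes: x right, y down, z forward; pixel columns grow to the right and rows downward; lengths in m; the calibration is good to about 2 mm. A picture is of the moment at which its call begins. There is no depth.
- job.finish_job(): hands the job in; it is judged then, once.
The state is a dict: "t": time; "q": joint angles; "dq": joint speeds; "effort": joint torques, N m; "tool_pos": TCP position; "tool_rot": TCP orientation; "contact_force": force on the tool from outside, world axes, zero at the start; "wrist_torque": the same for the moment, N m; "opening": finger opening in m; "grip_force": force on a finger pad.
Only numpy, scipy, OpenCV 4.12 (cv2) and the standard library are available. Lean on these libraries where they do the work, as an engineer would, in place of code of your own. Each camera call takes 0.05 s, during which the arm holds its last target. There are 200 camera calls.

### The job

Swing the lid of the clamshell test fixture up and back past upright, so that it stays open by itself, then lift the cable plug out of the fixture and lay it flat, the same way up, on the floor of the small shallow tray. Set the plug down gently, do not drop it; leave the lid open and do not disturb the other things on the bench.

Things in the scene. Friction and masses are not known exactly. Their poses are not given: they have to be found in the camera images.
- fixture: Fixed clamshell test fixture, grey base 90 x 100 mm (x, y), deck 22 mm above the bench. Origin at the centre of the underside; z up, x from the front (handle side) to the hinge side, y along the hinge. Two steel stop posts (10 mm thick, tops at z = 54 mm) stand at x = -36, y = +-41 mm; two hinge posts at x = 37, y = +-41 mm. The tray stands beside it, left or right.
- nest (a point): Middle of the nest, on top of the black pedestal that carries the plug (36 mm above the bench, 14 mm above the deck, 12 mm wide), 48 mm in front of the hinge. Black U-shaped end stops, 6 mm above the pedestal's top, hold the plug's two ends with about 2 mm play. Along the middle 33 mm of the plug's length both its long sides are free down to the deck.
- lid (a joint): Lid angle (rad): 0 shut and level, grows as it swings up and back; 1.57 upright; a stop at 2.1. Weak damping, no spring: the lid (about 200 g, open aluminium frame 72 x 96 x 8 mm with one middle strip) falls shut if let go before upright; past upright it falls slowly back onto the stop and stays. Above and behind the open lid hangs a shelf, underside 580 mm over the bench.
- lid_hinge (a point): Middle of the lid's hinge axis, which is level and runs along the fixture's y, at x = 36, z = 58 mm of the fixture.
- lid_handle (a point): Middle of the bar of the lid's dark D-shaped handle: round bar 10 mm thick, 50 mm long over all, parallel to the hinge, 120 mm from its axis, in the plane of the lid. Two 10 mm legs at +-20 mm join it to the lid; 42 mm from the bar's axis to the lid's front edge are free (30 mm wide between the legs). Lid shut: 58 mm above the bench.
- plug: The moulded cable plug in the fixture, 36 x 16 x 11 mm, about 20 g, lying on the nest under the lid, its length (its x) along the fixture's y. Origin at the centre of its underside, x along its length, z up.
- tray: Fixed small shallow open tray, empty but for a few tiny flat eyelets on its floor that are no obstacle: 60 x 95 x 18 mm outside (x, y, z), walls and floor 2 mm thick. Origin at the centre of its underside, y along its length, z up.
- spare_plug: A second plug like the first, 36 x 16 x 11 mm, lying on the bench near the front edge: a bystander, not to be used. Origin at the centre of its underside, x along its length.
- jar: Glass jar, 60 mm wide, 62 mm high, bystander. Origin at the centre of its underside.
- dish: Shallow clear dish, 52 mm wide, 10 mm high, bystander. Origin at the centre of its underside.
- tweezers: Steel tweezers, 120 x 10 x 14 mm, bystander, length along x. Origin at the centre of the underside.
- esd_brush: Black brush, 118 x 12 x 7 mm, bystander, length along x. Origin at the centre of the underside.
There are look-alikes about, which are no part of the job. There is more than one size of the tray; the one meant has the size given above.

How it is judged:
On the way, in this order (a step that is already met when the one before it is completed fails the run):
1. the lid is swung past upright (value of joint lid above 1.65 rad), for 0.2 s.
2. the plug is lifted clear out of the fixture, the lid still open (z of plug in the frame of fixture above 0.065 m and value of joint lid above 1.65 rad), for 0.1 s.
At the end, for the whole second after the job is handed in: The lid stands open past upright (more than 1.65 rad); the plug from the fixture rests flat on the floor of the tray, the same way up (within 0.15 rad; centre inside the tray, underside less than 7 mm above the tray's underside), and it is still (x of plug in the frame of tray between -0.03 and 0.03 m and y of plug in the frame of tray between -0.045 and 0.045 m and z of plug in the frame of tray between -0.003 and 0.007 m and angle between plug's own z axis and vertical below 0.15 rad and value of joint lid above 1.65 rad and linear speed of plug below 0.02 m/s and angular speed of plug below 0.2 rad/s); the robot touches nothing.
It fails at once if the plug is dropped: it falls freely from more than about 25 mm (linear speed of plug above 0.7 m/s and contact force between plug and the fingers below 0.05 N).
It fails at once if a bystander (spare plug, jar, dish, tweezers, brush) is moved by more than 40 mm (distance of any of spare_plug, jar, dish, tweezers, esd_brush from where it was at the start of the episode above 0.04 m).
It also fails if it takes over 48 s, if anything falls off the work surface, if the arm or the gripper's body presses on something with over 40 N, if the wrist force passes 120 N, or if a joint passes its speed limit or range.

## Working session

There is one attempt and no reset: what is moved stays moved. The work goes in short steps, Python scripts to look and compute and a shell command to move; the robot and the scene stay as the last step left them, time stands still between calls to the robot, and variables do not carry over. Pictures are saved under pics/ and viewed, at most 10 in all, crops included, and the job is handed in when it is done.

```bash
ls; mkdir -p pics
python3 - <<'E'
from station import ctrl, optics
import cv2,pickle
for n in("top","side"):
    d=optics.get_image(n);pickle.dump(d,open(n+".pkl","wb"));cv2.imwrite(f"pics/{n}0.png",d["image"])
    print(n,d["fx"],d["cx"],d["cy"],d["rvec"],d["tvec"])
print(ctrl.get_obs())
E
```

```text
pics
top 522.5433764386011 314.08915746848095 236.19968351745771 [ 2.00069779 -2.23029734  0.23127797] [0.09098349 0.47846839 1.09265284]
side 437.6904593383863 319.5315468303467 241.7256936254214 [ 1.93385308  1.01709698 -0.56829185] [-0.30047935 -0.14586132  1.53104297]
{'t': 0.1, 'q': array([ 1.19002417e+00,  5.32921904e-02,  1.61419544e+00, -1.13148972e-05,
        1.47598932e+00, -1.18974293e-01]), 'dq': array([-0.0006596 , -0.0020491 , -0.00399167,  0.00127421, -0.00023526,
       -0.00051873]), 'effort': array([-3.34794195e-04, -3.94906712e+01, -3.71361709e+01, -8.81671644e-05,
        3.94283808e-03, -8.54761595e-06]), 'tool_pos': array([0.16153197, 0.60316737, 0.23016197]), 'tool_rot': array([-4.09996508e-01, -3.11426398e+00,  2.87187091e-03]), 'contact_force': array([ 0.38314338, -0.3984211 , -0.72166563]), 'wrist_torque': array([ 0.05011875, -0.08036321,  0.03290583]), 'grip_force': 0.0, 'opening': 0.08532458908379259}
```

View pics/top0.png

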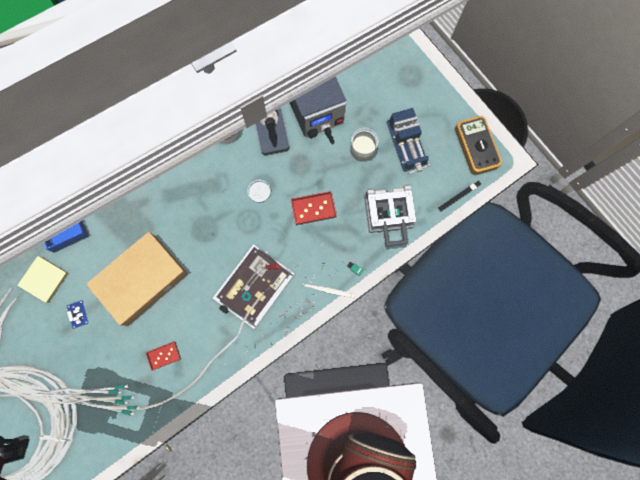

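View pics/side0.png

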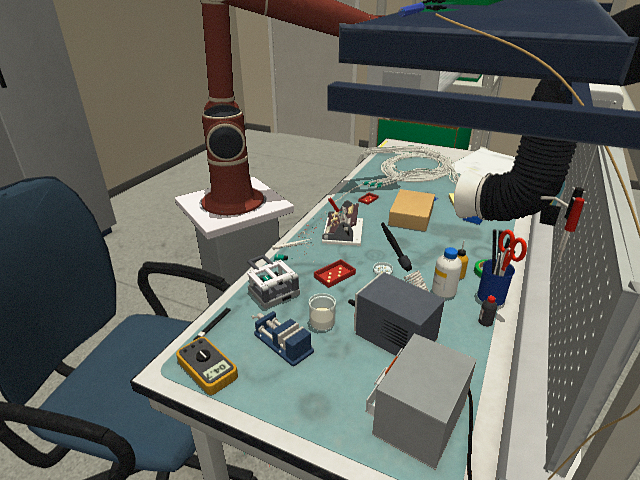

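Both trays are red: one at top (314,208), about 42x28 px, and one at (163,356), about 31x22 px. The fixture is at (390,212), with its handle towards (397,238). There is a plug look-alike on the bench at (355,268). I'll take a close crop.

```bash
cat > h.py <<'E'
import numpy as np,cv2,pickle
from scipy.spatial.transform import Rotation as R
def load(n):
    d=pickle.load(open(n+".pkl","rb"));return d
def K(d): return np.array([[d["fx"],0,d["cx"]],[0,d["fy"],d["cy"]],[0,0,1]])
def ray(d,u,v,z):
    Rm=R.from_rotvec(d["rvec"]).as_matrix();c=-Rm.T@np.array(d["tvec"])
    r=Rm.T@np.linalg.inv(K(d))@np.array([u,v,1]);return c+r*(z-c[2])/r[2]
def proj(d,P): return cv2.projectPoints(np.atleast_2d(np.array(P,float)),np.array(d["rvec"]),np.array(d["tvec"]),K(d),None)[0][:,0]
E
python3 - <<'E'
from h import *
t=load("top")["image"];s=load("side")["image"]
a=cv2.resize(t[170:260,280:430],None,fx=5.2,fy=5.2,interpolation=cv2.INTER_CUBIC)
cv2.imwrite("pics/top_c.png",a)
b=cv2.resize(s[235:325,235:365],None,fx=6,fy=6,interpolation=cv2.INTER_CUBIC)
cv2.imwrite("pics/side_c.png",b)
d=load("top")
for u,v,z in [(314,208,.018),(163,356,.018),(390,212,.05),(397,238,.058),(355,268,.01)]: print(u,v,ray(d,u,v,z).round(3))
E
```

```text
314 208 [0.557 0.031 0.018]
163 356 [0.266 0.388 0.018]
390 212 [ 0.521 -0.134  0.05 ]
397 238 [ 0.46  -0.139  0.058]
355 268 [ 0.412 -0.045  0.01 ]
```

View pics/top_c.png

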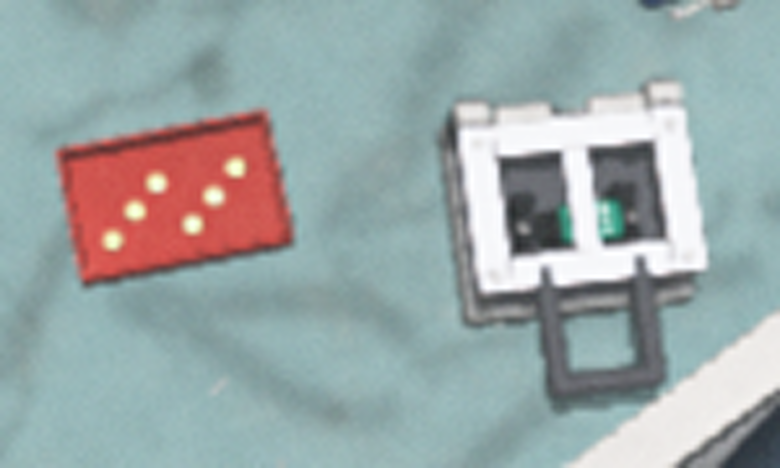

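View pics/side_c.png

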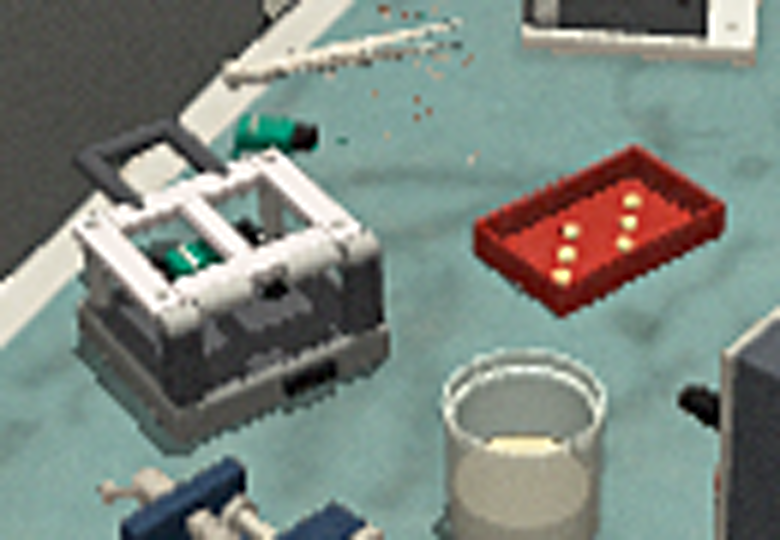

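The tray chosen is the larger one, at top (314,208), with its rim corners in the crop at (57,150), (268,110), (294,243) and (84,284). The plug in the fixture is under the middle strip, at crop (585,220). The look-alikes are the spare plug at top (355,268) and the small tray at (163,356). Next I'll fit the fixture and tray poses.

```bash
cat > fit.py <<'E'
from h import *
from scipy.optimize import least_squares
T=load("top");S=load("side")
ct=lambda p:(np.array(p,float)+.5)/5.2-.5+[280,170]
cs=lambda p:(np.array(p,float)+.5)/6-.5+[235,235]
lid=[[-.042,.048,.062],[-.042,-.048,.062]];bar=[[-.089,.025,.058],[-.089,-.025,.058]]
L=np.array(lid+bar)
def W(p,P): return R.from_euler('z',p[2]).apply(P)+[p[0],p[1],0]
def fit(P,pt,ps,x0):
    P=np.array(P);f=lambda p:np.r_[(proj(T,W(p,P))-ct(pt)).ravel(),((proj(S,W(p,P))-cs(ps)).ravel() if ps else [])]
    r=least_squares(f,x0);print(r.x.round(4),r.fun.round(1));return r.x
a=fit(L,[(487,291),(705,268),(557,398),(663,382)],[(270,152),(80,222),(170,120),(75,158)],[.53,-.13,0])
a2=fit(L,[(487,291),(705,268),(557,398),(663,382)],None,[.53,-.13,0])
c=[[.03,.0475,.018],[.03,-.0475,.018],[-.03,-.0475,.018],[-.03,.0475,.018]]
t=fit(c,[(57,150),(268,110),(294,243),(84,284)],None,[.557,.03,0])
t=fit(c,[(57,150),(268,110),(294,243),(84,284)],[(565,270+10),(475,235),(632,147),(724,206)][:0] or [(724,206),(562,284),(475,235),(632,147)],[.557,.03,0])
for n,P in dict(bar=[-.084,0,.058],hinge=[.036,0,.058],nest=[-.012,0,.036]).items(): print(n,W(a,np.array([P]))[0].round(4))
import sys
from station import ctrl
o=ctrl.get_obs();print(R.from_rotvec(o["tool_rot"]).as_matrix().round(3))
E
python3 fit.py
```

```text
[ 0.5344 -0.1371  0.0166] [-0.6  0.4  1.2 -0.5 -0.5  0.   2.   0.3  1.6 -1.2 -0.6  0.1  1.4  0.
 -0.1  0.1]
[ 0.5347 -0.1367  0.0068] [-1.   0.1  0.8 -0.4 -1.1 -0.1  1.4  0.3]
[0.5587 0.0322 0.0862] [-0.1  0.3  0.1  0.3  0.4 -0.3 -0.4 -0.3]
[0.559  0.0307 0.0958] [ 0.4  0.4  0.6 -0.   1.1 -0.7  0.4 -0.3  0.9 -0.9  0.6  0.3 -0.1 -2.3
  0.9 -0.9]
bar [ 0.4504 -0.1385  0.058 ]
hinge [ 0.5704 -0.1365  0.058 ]
nest [ 0.5224 -0.1373  0.036 ]
[[-0.966  0.259 -0.001]
 [ 0.259  0.966 -0.002]
 [ 0.    -0.002 -1.   ]]
```

```bash
for i in 1 2 3 4; do python3 -m jog '[[[-0.0236,-0.0321,0.002],[0,0,0]],[[-0.0471,-0.0642,0.004],[0,0,0]],[[-0.0707,-0.0963,0.006],[0,0,0]],[[-0.0942,-0.1284,0.008],[0,0,0]],[[-0.1177,-0.1605,0.01],[0,0,0]]]' 0.4 30; done
for i in 1 2; do python3 -m jog '[[[0,0,0],[0,0,0.13]],[[0,0,0],[0,0,0.26]],[[0,0,0],[0,0,0.39]],[[0,0,0],[0,0,0.52]],[[0,0,0],[0,0,0.647]]]'; done
cat > st.py <<'E'
from h import *
from station import ctrl
import sys
o=ctrl.get_obs();M=R.from_rotvec(o["tool_rot"]).as_matrix()
print("t",o["t"],"pos",o["tool_pos"].round(4),"q",o["q"].round(2),"open",round(o["opening"],4),"F",o["contact_force"].round(1),"grip",round(o["grip_force"],1));print(M.round(3))
if len(sys.argv)>3: print("toolshift",(M.T@(np.array(list(map(float,sys.argv[1:4])))-o["tool_pos"])).round(4))
E
python3 st.py .4504 -.1385 .12
```

```text
t: 0.6
tool_pos: [0.234, 0.4165, 0.2206]
tool_rot: [-0.409, -3.115, 0.001]
contact_force: [-0.2, 0.5, 0.8]
opening: 0.0346
grip_force: 0.0
t: 1.1
tool_pos: [0.306, 0.2312, 0.2108]
tool_rot: [-0.409, -3.115, 0.0]
contact_force: [0.8, -0.6, -0.2]
opening: 0.0344
grip_force: 0.0
t: 1.6
tool_pos: [0.3782, 0.0456, 0.2009]
tool_rot: [0.41, 3.114, 0.0]
contact_force: [1.5, 0.9, 0.2]
opening: 0.0343
grip_force: 0.0
t: 2.1
tool_pos: [0.4504, -0.1399, 0.1907]
tool_rot: [-0.411, -3.114, -0.001]
contact_force: [0.6, -0.7, 0.9]
opening: 0.0342
grip_force: 0.0
t: 2.6
tool_pos: [0.45, -0.1382, 0.1907]
tool_rot: [-1.386, -2.818, -0.0]
contact_force: [0.5, 0.2, 0.6]
opening: 0.0341
grip_force: 0.0
t: 3.1
tool_pos: [0.45, -0.1381, 0.1907]
tool_rot: [-2.21, -2.232, 0.001]
contact_force: [-0.8, -0.9, -0.1]
opening: 0.0343
grip_force: 0.0
t 3.1 pos [ 0.45   -0.1381  0.1907] q [-0.46 -0.3   2.   -0.    1.44 -0.47] open 0.0343 F [-0.8 -0.9 -0.1] grip 0.0
[[-0.01   1.    -0.001]
 [ 1.     0.01   0.   ]
 [ 0.    -0.001 -1.   ]]
toolshift [-0.0004  0.0005  0.0707]
```

```bash
python3 -m jog '[[[0,0,0.03],[0,0,0]],[[0,0,0.06],[0,0,0]],[[0,0,0.09],[0,0,0]],[[0,0,0.115],[0,0,0]],[[0,0,0.115],[0,0,0]]]' >/dev/null
python3 st.py .4504 -.1385 .041
python3 - <<'E'
from station import optics
import cv2,numpy as np
t=optics.get_image("top")["image"];s=optics.get_image("side")["image"]
a=cv2.resize(t[180:260,350:430],None,fx=5,fy=5,interpolation=cv2.INTER_CUBIC)
b=cv2.resize(s[220:300,215:295],None,fx=5,fy=5,interpolation=cv2.INTER_CUBIC)
cv2.imwrite("pics/c2.png",np.hstack([a,b]))
E
```

```text
t 3.6 pos [ 0.447  -0.1366  0.0718] q [-0.46 -0.17  2.1  -0.    1.22 -0.47] open 0.034 F [-0.3  0.7 -0. ] grip 0.0
[[-0.015  1.    -0.008]
 [ 1.     0.015  0.004]
 [ 0.004 -0.008 -1.   ]]
toolshift [-0.002   0.0037  0.0308]
```

View pics/c2.png

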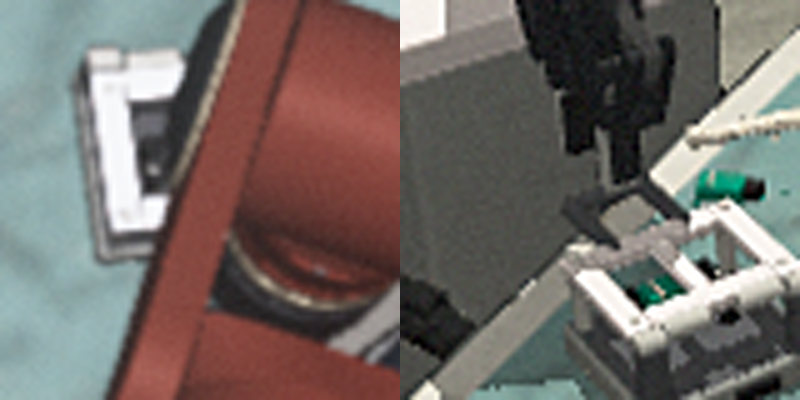

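The side half shows the two fingertips at crop (607,140) and (625,175), just above the handle bar and inside its legs. The placing is good, so I'll go down and grip.

```bash
python3 -m jog '[[[-0.001,0.002,0.01],[0,0,0]],[[-0.0015,0.003,0.02],[0,0,0]],[[-0.0015,0.003,0.03],[0,0,0]],[[-0.0015,0.003,0.03],[0,0,0]]]' >/dev/null
python3 st.py .4504 -.1385 .041
python3 -m jog '[[[0,0,0],[0,0,0]],[[0,0,0],[0,0,0]],[[0,0,0],[0,0,0]],[[0,0,0],[0,0,0]],[[0,0,0],[0,0,0]]]' 0 30
python3 st.py .4504 -.1385 .041
```

```text
t 4.1 pos [ 0.4522 -0.1392  0.0445] q [-0.46 -0.11  2.11 -0.    1.15 -0.47] open 0.034 F [-0.4 -0.  -0.5] grip 0.0
[[-0.015  1.    -0.003]
 [ 1.     0.015  0.001]
 [ 0.001 -0.003 -1.   ]]
toolshift [ 0.0007 -0.0018  0.0035]
t: 4.6
tool_pos: [0.4498, -0.1397, 0.046]
tool_rot: [-2.199, -2.233, 0.01]
contact_force: [-13.6, -1.2, 7.7]
opening: 0.0084
grip_force: 29.3
t 4.6 pos [ 0.4498 -0.1397  0.046 ] q [-0.46 -0.12  2.11 -0.    1.16 -0.47] open 0.0084 F [-13.6  -1.2   7.7] grip 29.3
[[-0.016  1.    -0.01 ]
 [ 1.     0.016  0.001]
 [ 0.001 -0.01  -1.   ]]
toolshift [0.0012 0.0006 0.005 ]
```

```bash
python3 -m jog '[[[0,-0.0015,-0.0096],[0,0,0]],[[0,-0.0005,-0.0191],[0,0,0]],[[0,0.0014,-0.0285],[0,0,0]],[[0,0.0041,-0.0377],[0,0,0]],[[0,0.0075,-0.0467],[0,0,0]]]'
python3 -m jog '[[[0,0.0041,-0.0087],[0,0,0]],[[0,0.0088,-0.017],[0,0,0]],[[0,0.0142,-0.025],[0,0,0]],[[0,0.0203,-0.0324],[0,0,0]],[[0,0.0269,-0.0394],[0,0,0]]]'
python3 - <<'E'
from station import optics
import cv2,numpy as np
s=optics.get_image("side")["image"]
cv2.imwrite("pics/c3.png",cv2.resize(s[180:320,190:350],None,fx=4,fy=4,interpolation=cv2.INTER_CUBIC))
E
```

```text
t: 5.1
tool_pos: [0.4586, -0.1397, 0.0931]
tool_rot: [-2.201, -2.235, 0.007]
contact_force: [-8.2, -2.2, 1.2]
opening: 0.0086
grip_force: 29.3
t: 5.6
tool_pos: [0.4851, -0.1397, 0.1345]
tool_rot: [-2.2, -2.234, 0.011]
contact_force: [-16.3, -0.1, 14.4]
opening: 0.0085
grip_force: 29.6
```

View pics/c3.png

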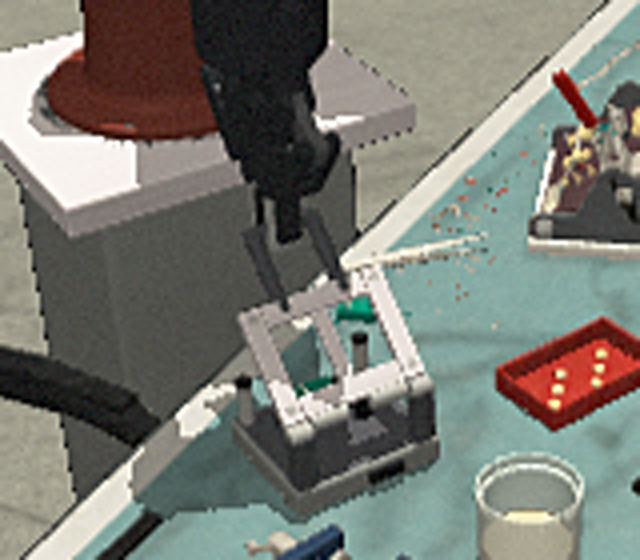

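The side view shows the lid held about 45° up, bar between the fingers at crop (285,245). The forces point outward along the radius, so I'll add a small correction and continue.

```bash
python3 -m jog '[[[0,0.0075,-0.0094],[0,0,0]],[[0,0.0173,-0.0164],[0,0,0]],[[0,0.0277,-0.0223],[0,0,0]],[[0,0.0386,-0.0272],[0,0,0]],[[0,0.05,-0.031],[0,0,0]]]'
python3 -m jog '[[[0,0.0117,-0.0027],[0,0,0]],[[0,0.0236,-0.0041],[0,0,0]],[[0,0.0356,-0.0043],[0,0,0]],[[0,0.0476,-0.0034],[0,0,0]],[[0,0.0594,-0.0013],[0,0,0]]]'
python3 st.py
```

```text
t: 6.15
tool_pos: [0.5392, -0.1394, 0.1665]
tool_rot: [2.202, 2.235, 0.0]
contact_force: [-3.5, -3.3, 3.4]
opening: 0.0087
grip_force: 30.3
t: 6.65
tool_pos: [0.5987, -0.1389, 0.1654]
tool_rot: [2.203, 2.235, -0.001]
contact_force: [-0.1, -5.4, 7.0]
opening: 0.0085
grip_force: 31.8
t 6.65 pos [ 0.5987 -0.1389  0.1654] q [-0.35  0.07  1.7  -0.    1.36 -0.36] open 0.0085 F [-0.1 -5.4  7. ] grip 31.8
[[-0.015  1.     0.002]
 [ 1.     0.015 -0.003]
 [-0.003  0.002 -1.   ]]
```

```bash
python3 -m jog '[[[0,0.006,0.0015],[0,0,0]],[[0,0.0115,0.0033],[0,0,0]],[[0,0.0115,0.0033],[0,0,0]]]'
python3 -m jog '[[[0,0,0],[0,0,0]],[[0,0,0],[0,0,0]],[[0,0,0],[0,0,0]]]' 0.35
python3 -m jog '[[[0,0,-0.02],[0,0,0]],[[0,0,-0.045],[0,0,0]],[[0,0,-0.07],[0,0,0]],[[0,-0.03,-0.07],[0,0,0]],[[0,-0.075,-0.07],[0,0,0]]]'
python3 - <<'E'
from station import optics
import cv2,numpy as np,pickle
d=optics.get_image("side");pickle.dump(d,open("side2.pkl","wb"));s=d["image"]
a=cv2.resize(s[210:310,220:310],None,fx=5,fy=5,interpolation=cv2.INTER_CUBIC)
d=optics.get_image("top");pickle.dump(d,open("top2.pkl","wb"));t=d["image"]
b=cv2.resize(t[170:270,350:420],None,fx=5,fy=5,interpolation=cv2.INTER_CUBIC)
cv2.imwrite("pics/c4.png",np.hstack([a,b]))
E
python3 st.py
```

```text
t: 6.95
tool_pos: [0.6102, -0.1387, 0.1617]
tool_rot: [2.203, 2.235, -0.001]
contact_force: [-1.2, -6.6, 1.2]
opening: 0.0086
grip_force: 31.2
t: 7.25
tool_pos: [0.6089, -0.1367, 0.1611]
tool_rot: [-2.204, -2.238, -0.002]
contact_force: [0.4, 0.1, -0.4]
opening: 0.03
grip_force: 0.3
t: 7.75
tool_pos: [0.5344, -0.1383, 0.2327]
tool_rot: [2.202, 2.238, 0.003]
contact_force: [-0.5, -0.5, 1.3]
opening: 0.0297
grip_force: 0.0
t 7.85 pos [ 0.5291 -0.1372  0.2291] q [-0.39 -0.13  1.79  0.    1.48 -0.4 ] open 0.0301 F [ 0.2 -0.3 -1.1] grip 0.0
[[-0.014  1.    -0.005]
 [ 1.     0.014  0.002]
 [ 0.002 -0.005 -1.   ]]
```

View pics/c4.png

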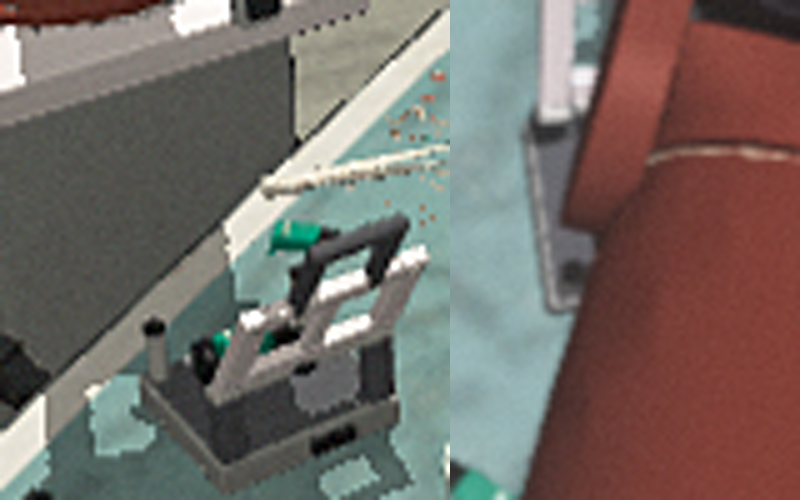

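The lid is open, leaning back with the handle at crop (350,250). The plug lies in the nest at crop (245,340).

```bash
python3 -m jog '[[[0,-0.0065,0.03],[0,0,0]],[[0,-0.007,0.07],[0,0,0]],[[0,-0.007,0.11],[0,0,0]],[[0,-0.007,0.14],[0,0,0]],[[0,-0.007,0.14],[0,0,0]]]' 
python3 st.py .522 -.1375 .0275
```

```text
t: 8.35
tool_pos: [0.5232, -0.1368, 0.086]
tool_rot: [-2.198, -2.231, 0.005]
contact_force: [-0.6, -0.2, 0.2]
opening: 0.0298
grip_force: 0.0
t 8.35 pos [ 0.5232 -0.1368  0.086 ] q [-0.39 -0.    1.92  0.    1.23 -0.41] open 0.0298 F [-0.6 -0.2  0.2] grip 0.0
[[-0.015  1.    -0.009]
 [ 1.     0.015  0.004]
 [ 0.005 -0.009 -1.   ]]
toolshift [-0.001  -0.0007  0.0585]
```

```bash
python3 -m jog '[[[-0.0005,0,0.02],[0,0,0]],[[-0.0005,0,0.038],[0,0,0]],[[-0.0005,0,0.05],[0,0,0]],[[-0.0005,0,0.057],[0,0,0]],[[-0.0005,0,0.057],[0,0,0]]]' 
python3 st.py .522 -.1375 .0275
```

```text
t: 8.85
tool_pos: [0.5267, -0.139, 0.0344]
tool_rot: [-2.204, -2.238, 0.0]
contact_force: [-0.9, 0.7, 0.0]
opening: 0.0298
grip_force: 0.0
t 8.85 pos [ 0.5267 -0.139   0.0344] q [-0.39  0.07  1.94  0.    1.13 -0.41] open 0.0298 F [-0.9  0.7  0. ] grip 0.0
[[-0.015  1.    -0.   ]
 [ 1.     0.015  0.   ]
 [ 0.    -0.    -1.   ]]
toolshift [ 0.0016 -0.0047  0.0069]
```

```bash
python3 -m jog '[[[0.001,-0.003,0.003],[0,0,0]],[[0.001,-0.003,0.006],[0,0,0]],[[0.001,-0.003,0.006],[0,0,0]]]' 
python3 -m jog '[[[0,0,0],[0,0,0]],[[0,0,0],[0,0,0]],[[0,0,0],[0,0,0]],[[0,0,0],[0,0,0]]]' 0 30
python3 st.py .522 -.1375 .0275
```

```text
t: 9.15
tool_pos: [0.5236, -0.1382, 0.0285]
tool_rot: [2.205, 2.238, 0.0]
contact_force: [-0.0, 0.5, 0.3]
opening: 0.0298
grip_force: 0.0
t: 9.55
tool_pos: [0.5236, -0.1382, 0.0288]
tool_rot: [-2.204, -2.238, 0.0]
contact_force: [-3.8, 1.3, 5.6]
opening: 0.0153
grip_force: 30.0
t 9.55 pos [ 0.5236 -0.1382  0.0288] q [-0.4   0.07  1.95 -0.    1.11 -0.41] open 0.0153 F [-3.8  1.3  5.6] grip 30.0
[[-0.015  1.    -0.   ]
 [ 1.     0.015  0.   ]
 [ 0.    -0.    -1.   ]]
toolshift [ 0.0007 -0.0016  0.0013]
```

The plug is gripped, 15.3 mm across, but the tips reach 7 mm below its underside. I'll regrip higher so it can be set right down on the tray floor.

```bash
python3 -m jog '[[[0,0,0],[0,0,0]],[[0,0,0],[0,0,0]],[[0,0,-0.0035],[0,0,0]],[[0,0,-0.007],[0,0,0]],[[0,0,-0.007],[0,0,0]]]' 0.3
python3 -m jog '[[[0,0,0],[0,0,0]],[[0,0,0],[0,0,0]],[[0,0,0],[0,0,0]],[[0,0,0],[0,0,0]]]' 0 30
python3 -m jog '[[[0,0,-0.003],[0,0,0]],[[0,0,-0.008],[0,0,0]],[[0,0,-0.015],[0,0,0]],[[0,0,-0.022],[0,0,0]],[[0,0,-0.03],[0,0,0]]]'
python3 -m jog '[[[0,0,-0.015],[0,0,0]],[[0,0,-0.035],[0,0,0]],[[0,0,-0.06],[0,0,0]],[[0,0,-0.08],[0,0,0]],[[0,0,-0.09],[0,0,0]]]'
python3 - <<'E'
from station import optics
import cv2,numpy as np
s=optics.get_image("side")["image"]
cv2.imwrite("pics/c5.png",cv2.resize(s[180:300,210:310],None,fx=5,fy=5,interpolation=cv2.INTER_CUBIC))
E
python3 st.py
```

```text
t: 10.05
tool_pos: [0.5243, -0.1384, 0.0362]
tool_rot: [2.204, 2.237, 0.001]
contact_force: [-0.2, 0.6, -0.1]
opening: 0.0256
grip_force: 0.0
t: 10.45
tool_pos: [0.5236, -0.1383, 0.036]
tool_rot: [-2.205, -2.238, 0.001]
contact_force: [-3.6, 0.0, 5.6]
opening: 0.0151
grip_force: 30.1
t: 10.95
tool_pos: [0.5237, -0.1382, 0.0661]
tool_rot: [2.205, 2.238, 0.0]
contact_force: [0.8, 0.0, 0.3]
opening: 0.015
grip_force: 29.4
t: 11.45
tool_pos: [0.525, -0.1387, 0.159]
tool_rot: [2.202, 2.235, 0.003]
contact_force: [0.1, -0.2, -0.0]
opening: 0.015
grip_force: 29.4
t 11.5 pos [ 0.5254 -0.1389  0.1598] q [-0.4  -0.09  1.88  0.    1.35 -0.41] open 0.0149 F [ 1.1 -0.1  1. ] grip 29.4
[[-0.015  1.     0.006]
 [ 1.     0.015 -0.002]
 [-0.002  0.006 -1.   ]]
```

View pics/c5.png

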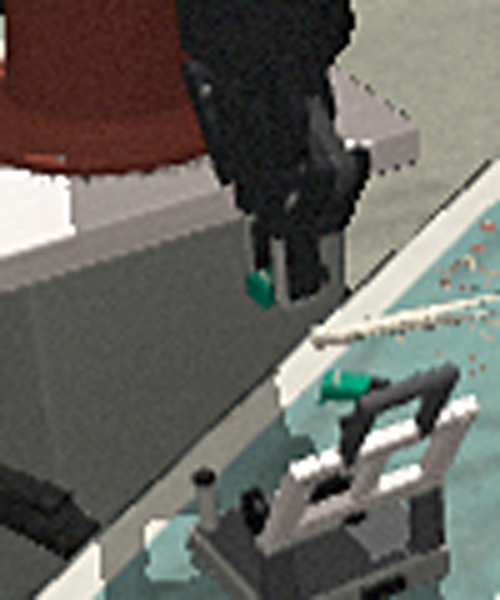

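The plug is held in the fingers at crop (262,288), the lid is still open and the nest is empty. I'll carry it to the tray and turn it so the fingers close along the tray's length, where there is room.

```bash
python3 -m jog '[[[0.02,0,0],[0,0,0]],[[0.05,0,0],[0,0,0]],[[0.085,0,0],[0,0,0]],[[0.115,0.004,0],[0,0,0]],[[0.14,0.012,0],[0,0,0]]]' >/dev/null
python3 -m jog '[[[0.012,0.008,0],[0,0,0]],[[0.022,0.016,0],[0,0,0]],[[0.03,0.0246,0],[0,0,0]],[[0.03,0.0246,0],[0,0,0]]]' >/dev/null
for i in 1 2 3; do python3 -m jog '[[[0,0,0],[0,0,0.1]],[[0,0,0],[0,0,0.2]],[[0,0,0],[0,0,0.3]],[[0,0,0],[0,0,0.4]],[[0,0,0],[0,0,0.498]]]' >/dev/null; done
python3 st.py .559 .0312 .03
```

```text
t 13.9 pos [0.5577 0.0313 0.1553] q [-0.08 -0.05  1.84 -0.    1.35  1.41] open 0.0151 F [-0.4 -0.6  0.3] grip 29.4
[[ 0.996  0.086 -0.   ]
 [ 0.086 -0.996 -0.   ]
 [-0.001  0.    -1.   ]]
toolshift [0.0014 0.0002 0.1253]
```

```bash
python3 -m jog '[[[0.001,0,0.03],[0,0,0]],[[0.001,0,0.07],[0,0,0]],[[0.001,0,0.1],[0,0,0]],[[0.001,0,0.12],[0,0,0]],[[0.001,0,0.12],[0,0,0]]]' >/dev/null
python3 -m jog '[[[0,0,0],[0,0,0]],[[0,0,0],[0,0,0]]]' >/dev/null
python3 st.py .559 .0312 .003
python3 - <<'E'
from station import optics
import cv2,numpy as np
s=optics.get_image("side")["image"]
cv2.imwrite("pics/c6.png",cv2.resize(s[200:310,230:380],None,fx=5,fy=5,interpolation=cv2.INTER_CUBIC))
E
```

```text
t 14.6 pos [0.5602 0.032  0.0374] q [-0.08  0.1   1.91 -0.    1.13  1.4 ] open 0.0152 F [ 0.1 -0.3  0.2] grip 29.4
[[ 0.996  0.091  0.003]
 [ 0.091 -0.996 -0.   ]
 [ 0.003  0.001 -1.   ]]
toolshift [-0.0014  0.0006  0.0343]
```

View pics/c6.png

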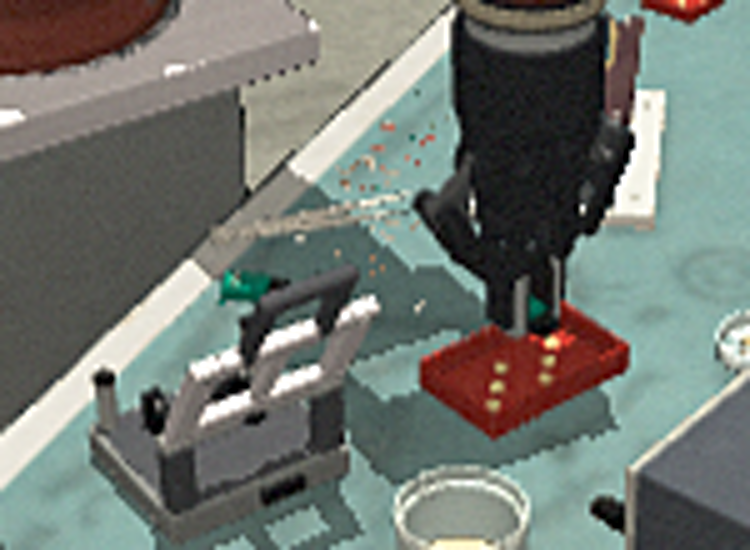

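The plug is between the fingers at crop (540,318), over the tray, and level. I'll lower it gently.

```bash
python3 -m jog '[[[-0.001,0,0.008],[0,0,0]],[[-0.001,0,0.016],[0,0,0]],[[-0.001,0,0.022],[0,0,0]],[[-0.001,0,0.026],[0,0,0]],[[-0.001,0,0.028],[0,0,0]]]'
python3 -m jog '[[[0,0,0.001],[0,0,0]],[[0,0,0.002],[0,0,0]],[[0,0,0.002],[0,0,0]]]'
```

```text
t: 15.15
tool_pos: [0.5571, 0.0324, 0.0065]
tool_rot: [-3.138, -0.144, 0.002]
contact_force: [0.8, 1.0, -0.3]
opening: 0.0151
grip_force: 29.4
t: 15.45
tool_pos: [0.5578, 0.0324, 0.0055]
tool_rot: [3.138, 0.144, 0.0]
contact_force: [0.4, 0.5, -0.5]
opening: 0.015
grip_force: 29.4
```

```bash
python3 -m jog '[[[0,0,0.001],[0,0,0]],[[0,0,0.0015],[0,0,0]],[[0,0,0.0015],[0,0,0]]]'
python3 -m jog '[[[0,0,0.001],[0,0,0]],[[0,0,0.001],[0,0,0]],[[0,0,0.001],[0,0,0]]]'
```

```text
t: 15.75
tool_pos: [0.5577, 0.0324, 0.0039]
tool_rot: [-3.138, -0.144, -0.0]
contact_force: [-0.0, -0.1, 0.5]
opening: 0.0152
grip_force: 29.4
t: 16.05
tool_pos: [0.5577, 0.0323, 0.003]
tool_rot: [3.138, 0.144, 0.0]
contact_force: [0.7, -0.5, 1.2]
opening: 0.015
grip_force: 29.6
```

```bash
python3 -m jog '[[[0,0,0.0005],[0,0,0]],[[0,0,0.001],[0,0,0]],[[0,0,0.001],[0,0,0]]]'
```

```text
t: 16.35
tool_pos: [0.5578, 0.0323, 0.0029]
tool_rot: [3.138, 0.144, -0.001]
contact_force: [-4.1, 0.0, 5.7]
opening: 0.0148
grip_force: 33.6
```

Contact: 5.7 N upward. I'll release and withdraw.

```bash
python3 -m jog '[[[0,0,0],[0,0,0]],[[0,0,0],[0,0,0]],[[0,0,0],[0,0,0]],[[0,0,0],[0,0,0]]]' 0.4
python3 -m jog '[[[0,0,-0.01],[0,0,0]],[[0,0,-0.03],[0,0,0]],[[0,0,-0.07],[0,0,0]],[[0,0,-0.11],[0,0,0]],[[0,0,-0.15],[0,0,0]]]' >/dev/null
python3 -m jog '[[[-0.03,-0.04,0],[0,0,0]],[[-0.05,-0.08,0],[0,0,0]],[[-0.08,-0.12,0],[0,0,0]],[[-0.1,-0.16,0],[0,0,0]],[[-0.1,-0.16,0],[0,0,0]]]'
python3 - <<'E'
from station import optics
import cv2,numpy as np
s=optics.get_image("side")["image"];t=optics.get_image("top")["image"]
a=cv2.resize(s[220:310,235:365],None,fx=3,fy=3,interpolation=cv2.INTER_CUBIC)
b=cv2.resize(t[170:260,290:420],None,fx=3,fy=3,interpolation=cv2.INTER_CUBIC)
cv2.imwrite("pics/c7.png",np.hstack([a,b]))
E
```

```text
t: 16.75
tool_pos: [0.5577, 0.0324, 0.0017]
tool_rot: [-3.138, -0.144, 0.0]
contact_force: [-0.4, 0.5, 1.1]
opening: 0.0336
grip_force: 0.1
t: 17.75
tool_pos: [0.4408, 0.1858, 0.1523]
tool_rot: [-3.136, -0.153, 0.0]
contact_force: [0.3, 1.0, 0.7]
opening: 0.0344
grip_force: 0.0
```

View pics/c7.png

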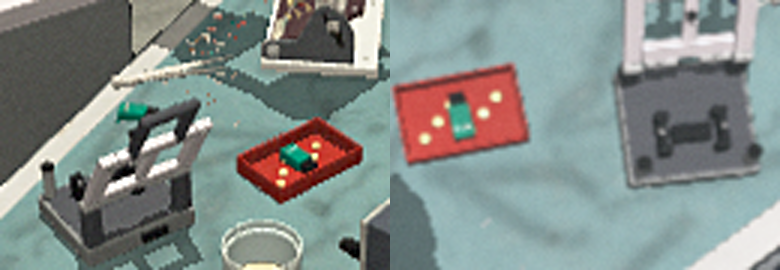

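The plug lies flat in the middle of the tray, at crop (298,156) in the side view and (460,117) in the top view. The lid is open and the gripper is clear.

```bash
python3 -c "
from station import job
print(job.finish_job())"
```

```text
the job is handed in; nothing more can be done
None
```

I handed the job in at about 18 s of the 48 s allowed: the lid stays open past upright, the plug was set down gently and lies flat in the middle of the small tray, and I saw no bystander moved in the final close-up, though it did not show all of them; no verdict came back.

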